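# Fit the julienne insert into the vegetable slicer and lock it

### The job

Set the slicer up for julienne: take the orange insert out of the black caddy, lay it down flat with its steel teeth up and let go, so that you can take it again the other way. Then slide it into the slicer's grooves, tab last, past the hold-down springs until it is fully home, and swing the red clamp lever shut behind it. Do not ram it, and leave the other inserts, the bowl and the timer where they are.

Things in the scene. Friction and masses are not known exactly. Their poses are not given: they have to be found in the camera images.
- slicer: White flat slicer, fixed, 256x124x40 mm. Origin: middle of the slot mouth, at worktop level; x = way the insert slides in, z up. Ledges (tops z=24 mm, |y| 40 to 61) carry the insert from x=-102 (open end, open from above) on; channel between them 80 mm wide, floor z=8, free worktop before x=-102. From x=0, walls and lips make them grooves. Solid stop at x=88 mm.
- slot_mouth (a point): Middle of the mouth at ledge height: (0, 0, 24) mm of the slicer, same axes. Groove walls at |y|=50.8 mm (101.6 apart, flared 3 mm over the first 8 mm); lips over |y|>40, 10 mm above the ledges, tops at 16 mm. Steel leaf springs under both lips press on the insert: from 60 mm in, sliding takes about 6 to 18 N, then comes the hard stop. Home, the shoulders are level with x=0.
- clamp (a joint): Red clamp lever left of the mouth, hinge along the slicer's x. 0 = shut: level, pointing to the slicer's -y; pi/2 = upright; starts 1.8 to 2.2 rad, leaning outwards; stop at 2.3. Stays where left (friction 0.04 N m). A dog under it, 25 to 43 mm from the hinge, drops behind the insert's left shoulder, so it shuts only when the insert is home within about 3 mm.
- clamp_hinge (a point): Hinge axis of the clamp lever, at (-7.5, 64, 43) mm of the slicer, axes as the slicer's. Lever arm 6 mm thick, 57 mm long.
- clamp_pad (a point): Middle of the outer face (upper face when shut) of the lever's thumb pad: 48 mm along the lever from the hinge, 4 mm out from its centre line; local z points out of that face. Pad 16 mm wide, 18 mm long.
- comb_insert: The wanted insert: orange plate with a row of steel teeth, about 90 g. Origin: middle of the leading edge (bottom in the caddy); z points from there to the tab, x out of the toothed face. Plate 100 (y) x 88 (z) x 8 mm (x -4 to 4), back flat; teeth 7 mm high at z=14, |y|<34. Home: x up, z along the slicer's -x, origin at (88, 0, 28) mm of the slicer.
- comb_insert_tab (a point): On the orange insert's grip tab, at (2, 0, 106) mm of the insert, axes as the insert's. The tab is 24 mm wide (y), 12 mm thick (x -4 to 8) and reaches from z=88 (the plate's shoulders) to z=124 mm of the insert.
- caddy: Black open caddy, fixed, 158x126x58 mm, origin in the middle of its underside. Bays at x=-48, 0, 48 mm; in each an insert stands on the floor (z=6 mm), tab up, toothed face to the caddy's +x (away from the robot), side edges in channels 12 mm wide that end at z=52 mm. An insert is free 50 mm up; its neighbours' tabs reach z=130 mm.
- plain_insert: White spare insert standing in the caddy, same size and frame as the orange one, no teeth; stays there.
- wave_insert: Green spare insert standing in the caddy, same size and frame as the orange one; stays there.
- bowl: White bowl, 114 mm across, 49 mm high, left of the slicer. Origin under its middle.
- timer: White kitchen timer lying flat, 78x52x14 mm. Origin under its middle.
Things that resemble listed ones, but are neither listed nor needed, are in the scene too. Of the things shaped like the comb_insert, the orange one is meant.

How it is judged:
On the way, in this order (a step that is already met when the one before it is completed fails the run):
1. the orange insert lies flat, teeth up, not yet slid in, and has been let go (angle between comb_insert's own x axis and vertical below 0.2 rad and height (world z) of comb_insert below 0.05 m and x of comb_insert in the frame of slicer below 0.03 m and contact force between the fingers and comb_insert below 0.2 N and linear speed of comb_insert below 0.02 m/s), for 0.2 s.
2. the orange insert is fully home in the slicer's grooves (x of comb_insert in the frame of slicer above 0.0845 m and x of comb_insert_tab in the frame of slicer below -0.01 m and angle between comb_insert's own x axis and vertical below 0.1 rad and height (world z) of comb_insert below 0.034 m), for 0.2 s.
At the end, for the whole second after the job is handed in: The orange insert lies in the slicer's grooves, teeth up and tab out of the mouth, within 3.5 mm of its stop, straight within 0.06 rad and centred within 4 mm; the clamp lever is shut within 0.12 rad; the insert is at rest (all of step 2 and x of comb_insert in the frame of slicer below 0.092 m and y of comb_insert in the frame of slicer between -0.004 and 0.004 m and angle between the z axis of comb_insert and the x axis of slicer, either way round below 0.06 rad and value of joint clamp below 0.12 rad and linear speed of comb_insert below 0.01 m/s); the robot touches nothing.
It fails at once if a spare insert was pulled or pushed out of place by more than 15 mm (distance of any of plain_insert, wave_insert from where it was at the start of the episode above 0.015 m).
It fails at once if the bowl or the timer was pushed more than 20 mm (distance of any of bowl, timer from where it was at the start of the episode above 0.02 m).
It fails at once if the insert was rammed into the slicer with more than 60 N (contact force between comb_insert and slicer above 60 N).
It also fails if it takes over 67 s, if anything falls off the work surface, if the arm or the gripper's body presses on something with over 40 N, if the wrist force passes 120 N, or if a joint passes its speed limit or range.

### The arm

A 7-joint arm with a two-finger parallel gripper is mounted at the origin on a cart in front of the work surface, level with it; the furniture and walls round the work are solid. World frame = base frame: x ahead of the robot, y to its left, z up, the work surface at z = 0. Lengths are in m, angles in rad, forces in N, time in s.
With the tool pointing down it reaches from about 0.425 to 0.825 m from the base axis. Payload 3.6 kg.
Tool frame: the origin (TCP) lies between the finger pads; the fingertips stand 22 mm ahead of it and the grasp point (between the pads) lies 3 mm ahead of it; z points along the fingers, y is the line along which they close (so a half turn about z gives the same grasp; the last joint's range is limited). The gripper opens to 85 mm and grips with 20 to 120 N. Pads are 22 mm wide; open, the fingers measure 114 mm over their backs; the gripper's body (76 mm by 85 mm) begins 54 mm behind the grasp point. The pads swing forward as they close: fully open they stand 13 mm farther back than shut.
Start: joints at [1.175, 0.615, -0.013, 1.423, 0.008, 1.103, -0.04], TCP at [0.235, -0.606, 0.253] pointing down, gripper open.
Joint ranges: [-3.12, 3.12], [-0.3, 2.06], [-1.34, 1.32], [0.26, 2.42], [-1.36, 4.5], [0.01, 1.98], [-2.84, 2.84]. Speed limits (rad/s): [2.79, 2.79, 3.14, 3.14, 3.14, 3.14, 3.14].

### API

Orientations are given as a unit quaternion [x, y, z, w].
In Python, from station import env gives the robot as it stands.
- The arm moves only by the tool carry_out, never from a script. Its arguments are lists of equal length, an entry for each row: "dp": the shift along the tool's x, y, z as a fraction of full scale, a list of three; "rotation": the turn, a rotation vector about the tool's x, y, z as a fraction of full scale, a list of three; "hand": the opening, from -1 (shut) to 1 (fully open). In form: {"dp": [[tx, ty, tz], ...], "rotation": [[ax, ay, az], ...], "hand": [hand, ...]}. A call has 1 to 8 rows; each row shifts and turns the commanded pose from where the row before left it, along the tool's axes as they then stand; what a row does not reach is not made up. Full scale, the value 1, is 40 mm for a shift and 180 degrees for a turn. A row lasts 1/12 s, in which the tool goes at most 41.7 mm and 7.16 degrees, less where a joint would pass 70% of its speed; a pose out of reach is approached as far as the arm can. A call with a number of a shift or a turn outside -1 to 1 is refused whole. A call with a gripper value outside its range is refused whole. The fingers move at their own pace and stop on an object; "grip_force" is the grip in N (left out, the last holds). Time passes only in rows, so rows that do not move let the fingers close. It gives the time, the measured TCP pose, the force, the opening and the grip force at its end, in the units of the state.
- env.get_obs(): the state, without advancing time (a new reading comes with each control period).
- env.read_camera(name): name is "scene" or "top" or "wrist"; returns a dict with "pixels" (384x512x3 uint8, blue, green, red), "depth" (384x512 float32, m along the optical axis (not along the pixel's ray), 0 where there is no reading), "vertical_fov" (degrees; the focal length in pixels is half the picture's height over the tangent of half this angle, whatever the lens; pixels are square), "cx", "cy" (the principal point, pixels), "world_to_cam" (4x4, takes a point from world to camera coordinates); the wrist camera has in their place "mount" (4x4, takes a point from camera to tool coordinates, whose origin is the TCP and whose axes are the flange's). Camera axes: x right, y down, z forward; pixel columns grow to the right and rows downward; lengths in m; the calibration is good to about 2 mm. A picture is of the moment at which its call begins: read the wrist's pose just before it.
- env.sign_off(): hands the job in; it is judged then, once.
Trained networks look in a picture, given as the dict that the camera call returned (one of the last four; its "shot" number tells which), for a name from the list of things; names that differ only in an ending like _2 or _b are one class to them, and where a whole thing is asked for, a point or a joint stands for the part that bears it (a point fixed in the world has none). Each returns a list of dicts, best first, with "confidence" (0 to 1); they miss things now and then, are a little off and sometimes report something else, mostly with a low value. They report only what shows in the picture. A call takes as long as a camera call. They do not tell look-alikes from the thing itself.
- env.find_in(picture, thing): "box" ([left, top, width, height] in pixels, round what is visible of it).
- env.trace(picture, thing): "region" (384x512 bool, what is visible of it) and "box" ([left, top, width, height] in pixels, round what is visible of it).
The state is a dict: "t": time; "joint_pos": joint angles; "joint_vel": joint speeds; "joint_efforts": joint torques, N m; "eef_pos": TCP position; "tool_rot": TCP orientation; "ft_force": force on the tool from outside, world axes, zero at the start; "moment": the same for the moment, N m; "opening": finger opening in m; "grasp_force": force on a finger pad.
Only numpy, scipy, OpenCV 4.12 (cv2) and the standard library are available. Lean on these libraries where they do the work, as an engineer would, in place of code of your own. Each camera call takes 0.05 s, during which the arm holds its last target. There are 200 camera calls.

## Working session

There is one attempt and no reset: what is moved stays moved. The work goes in short steps, Python scripts to look and compute and a tool call to move; the robot and the scene stay as the last step left them, time stands still between calls to the robot, and variables do not carry over. Pictures are saved under pics/ and viewed, at most 12 in all, crops included, and the job is handed in when it is done.

Besides the shell and the picture viewer there is one more tool, called after "Emit:" as name(argument=value, ...), one argument or row to a line, values as JSON. carry_out: Moves the arm, as the interface text tells. Shift numbers are shares of 40 mm and turn numbers shares of 180 degrees, none past 1 either way. Its arguments: {"type":"object","properties":{"dp":{"type":"array","items":{"type":"array","items":{"type":"number"}}},"rotation":{"type":"array","items":{"type":"array","items":{"type":"number"}}},"hand":{"type":"array","items":{"type":"number"}},"grip_force":{"type":"number"}},"required":["dp","rotation","hand"]}

```bash
ls; mkdir -p pics; cat > h.py <<'E'
import numpy as np, cv2
from scipy.spatial.transform import Rotation as R
from station import env
def cloud(p):
    d=p["depth"];h,w=d.shape;f=h/2/np.tan(np.radians(p["vertical_fov"])/2)
    v,u=np.mgrid[:h,:w]
    c=np.stack([(u-p["cx"])*d/f,(v-p["cy"])*d/f,d,np.ones_like(d)],-1)
    if "world_to_cam" in p: M=np.linalg.inv(p["world_to_cam"])
    else:
        o=env.get_obs();T=np.eye(4);T[:3,:3]=R.from_quat(o["tool_rot"]).as_matrix();T[:3,3]=o["eef_pos"];M=T@p["mount"]
    P=(c@np.asarray(M).T)[...,:3];P[d<=0]=np.nan
    return P
E
python3 - <<'E'
from h import *
o=env.get_obs();print(o)
ims=[]
for n in("scene","top"):
    p=env.read_camera(n);P=cloud(p);np.savez(f"{n}.npz",P=P,px=p["pixels"]);cv2.imwrite(f"pics/{n}.png",p["pixels"])
    for t in("slicer","clamp","comb_insert","plain_insert","wave_insert","caddy","bowl","timer"):
        for r in env.trace(p,t)[:2]:
            q=P[r["region"]];print(n,t,round(r["confidence"],2),r["box"],np.nanmedian(q,0).round(3),np.nanmin(q,0).round(3),np.nanmax(q,0).round(3))
E
```

```text
pics
{'t': 0.0, 'joint_pos': array([ 1.17451358,  0.61596561, -0.01262927,  1.42494323,  0.00811912,
        1.10337538, -0.04039823]), 'joint_vel': array([ 0.00067417, -0.00034877, -0.00103068, -0.00018235,  0.00018082,
        0.00072092,  0.00103217]), 'joint_efforts': array([-3.91297772e-04, -4.69212735e+01,  2.58788858e-01, -1.71033257e+01,
        9.88667482e-03,  9.65449348e-03,  1.15233263e-06]), 'eef_pos': array([ 0.23466873, -0.60538744,  0.25209323]), 'tool_rot': array([ 9.82947299e-01,  1.83882746e-01, -2.66766548e-04, -1.29331144e-03]), 'ft_force': array([-0.0603979 ,  0.04958812,  0.20495266]), 'moment': array([-0.02896027,  0.03166381, -0.00776944]), 'grasp_force': 0.0, 'opening': 0.08545231600378797}
scene slicer 0.96 [176.6, 170.9, 95.1, 65.0] [0.632 0.044 0.021] [ 0.482 -0.045 -0.003] [0.797 0.145 0.091]
scene clamp 0.63 [204.8, 203.2, 9.5, 13.8] [0.604 0.124 0.079] [0.596 0.102 0.04 ] [0.641 0.144 0.09 ]
scene comb_insert 0.72 [335.6, 133.1, 15.6, 31.4] [ 0.47  -0.318  0.08 ] [ 0.461 -0.371  0.011] [ 0.483 -0.274  0.134]
scene comb_insert 0.55 [240.2, 235.3, 9.0, 5
[... 1371 characters left out ...]
-0.367  0.005] [ 0.483 -0.274  0.134]
top plain_insert 0.55 [335.6, 204.3, 36.4, 4.2] [ 0.52  -0.312  0.094] [ 0.511 -0.371  0.013] [ 0.532 -0.267  0.135]
top wave_insert 0.49 [343.1, 236.6, 31.7, 2.2] [ 0.427 -0.323  0.097] [ 0.418 -0.376  0.009] [ 0.438 -0.28   0.135]
top caddy 0.89 [331.0, 197.1, 43.3, 55.0] [ 0.469 -0.32   0.009] [ 0.39  -0.402 -0.003] [ 0.563 -0.252  0.133]
top bowl 0.92 [146.8, 138.8, 36.0, 34.9] [0.702 0.325 0.019] [ 0.639  0.263 -0.007] [0.765 0.39  0.055]
top bowl 0.44 [330.2, 194.9, 46.7, 55.9] [ 0.466 -0.324  0.009] [ 0.39  -0.403 -0.003] [ 0.558 -0.251  0.131]
top timer 0.94 [140.7, 213.2, 27.5, 17.3] [0.466 0.35  0.013] [ 0.432  0.309 -0.003] [0.503 0.39  0.022]
```

```bash
python3 - <<'E'
import cv2
a=cv2.imread("pics/scene.png")[90:350,130:430];cv2.imwrite("pics/s2.png",cv2.resize(a,None,fx=2.3,fy=2.3,interpolation=cv2.INTER_CUBIC))
a=cv2.imread("pics/top.png")[110:290,120:400];cv2.imwrite("pics/t2.png",cv2.resize(a,None,fx=2.8,fy=2.8,interpolation=cv2.INTER_CUBIC))
E
```

```text
(no output)
```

View pics/s2.png

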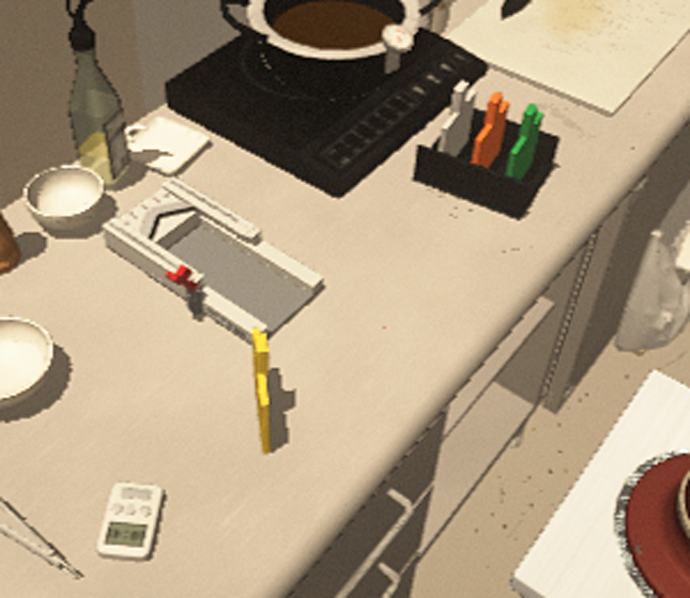

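View pics/t2.png

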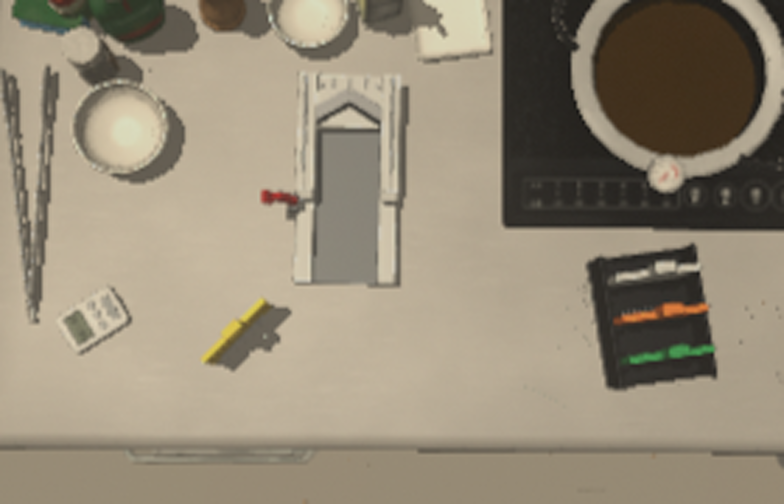

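The orange insert is in the caddy's middle bay, at about (670,311) in the top crop. The slicer is at (350,180), with the lever at (275,197) leaning outwards. The yellow look-alike stands at (235,330). Next I measure poses and work out the first move.

```bash
cat >> h.py <<'E'
def goto(p,Rt):
    """shift (tool axes, in 40mm) and rotvec (in 180deg) from current to target"""
    o=env.get_obs();R0=R.from_quat(o["tool_rot"])
    return (R0.inv().apply(np.array(p)-o["eef_pos"])/.04).round(3), ((R0.inv()*Rt).as_rotvec()/np.pi).round(4)
def rot(yaw_close,x):  # tool: y axis given, x axis
    pass
E
python3 - <<'E'
from h import *
for n in("scene","top"):
    z=np.load(n+".npz");P=z["P"];h=cv2.cvtColor(z["px"],cv2.COLOR_BGR2HSV)
    X=P[...,0];Y=P[...,1];Z=P[...,2]
    for nm,lo,hi in(("orange",5,18),("green",50,75)):
        m=(h[...,0]>=lo)&(h[...,0]<=hi)&(h[...,1]>150)&(X>.38)&(X<.58)&(Y<-.24)&(Y>-.42)
        tab=m&(Z>.1);pl=m
        q=P[tab];print(n,nm,tab.sum(),np.nanmean(q,0).round(4),np.nanmin(q,0).round(3),np.nanmax(q,0).round(3))
        q=P[pl][:,:2];c=q.mean(0);u,s,v=np.linalg.svd(q-c);print("  dir",np.degrees(np.arctan2(v[0,1],v[0,0])).round(1),c.round(4))
    m=(X>.36)&(X<.6)&(Y<-.22)&(Y>-.43)&(Z>.04)&(Z<.07)
    r=cv2.minAreaRect(P[m][:,:2].astype(np.float32));print(n,"caddy",r)
    m=(X>.48)&(X<.82)&(Y<.16)&(Y>-.06)&(Z>.018)&(Z<.06)
    r=cv2.minAreaRect(P[m][:,:2].astype(np.float32)*1000);print(n,"slicer",r)
    m=((h[...,0]<5)|(h[...,0]>172))&(h[...,1]>120)&(X>.55)&(X<.7)&(Y>.08)&(Y<.2)
    print("lever",P[m].round(3)[:25].tolist())
E
```

```text
scene orange 62 [ 0.4732 -0.3185  0.118 ] [ 0.467 -0.334  0.101] [ 0.481 -0.309  0.134]
  dir 105.1 [ 0.4737 -0.3225]
scene green 13 [ 0.4284 -0.3288  0.128 ] [ 0.424 -0.339  0.12 ] [ 0.432 -0.318  0.131]
  dir -81.6 [ 0.4261 -0.3222]
scene caddy ((0.49371618032455444, -0.32662492990493774), (0.2127743661403656, 0.20608267188072205), 0.14229761064052582)
scene slicer ((650.513427734375, 60.935333251953125), (159.52755737304688, 337.28228759765625), 88.29902648925781)
lever [[0.612, 0.123, 0.083], [0.609, 0.123, 0.085], [0.607, 0.121, 0.085], [0.642, 0.101, 0.041], [0.612, 0.124, 0.08], [0.607, 0.125, 0.084], [0.605, 0.123, 0.084], [0.604, 0.121, 0.083], [0.611, 0.142, 0.091], [0.61, 0.129, 0.082], [0.608, 0.128, 0.082], [0.604, 0.128, 0.085], [0.604, 0.124, 0.082], [0.605, 0.12, 0.078], [0.603, 0.118, 0.077], [0.612, 0.142, 0.087], [0.608, 0.142, 0.09], [0.606, 0.14, 0.09], [0.606, 0.136, 0.087], [0.609, 0.131, 0.08], [0.607, 0.129, 0.08], [0.606, 0.127, 0.079], [0.605, 0.124, 0.078], [0.604, 0.122, 0.076], [0.609, 0.145, 0.088]]
top orange 38 [ 0.4752 -0.3202  0.1247] [ 0.469 -0.334  0.101] [ 0.483 -0.293  0.134]
  dir -79.0 [ 0.4759 -0.3237]<stdin>:8: RuntimeWarning: Mean of empty slice
Traceback (most recent call last):
ValueError: zero-size array to reduction operation fmin which has no identity
```

Emit:
carry_out(
  dp=[
    [0.6, -0.38, -0.06],
    [0.6, -0.38, -0.06],
    [0.6, -0.38, -0.06],
    [0.6, -0.38, -0.06],
    [0.6, -0.38, -0.06],
    [0.6, -0.38, -0.06],
    [0.6, -0.38, -0.06],
    [0.6, -0.38, -0.06],
  ],
  rotation=[
    [0, 0, 0],
    [0, 0, 0],
    [0, 0, 0],
    [0, 0, 0],
    [0, 0, 0],
    [0, 0, 0],
    [0, 0, 0],
    [0, 0, 0],
  ],
  hand=[1, 1, 1, 1, 1, 1, 1, 1],
)

```text
t: 1.57
eef_pos: [0.3707, -0.4221, 0.2729]
tool_rot: [0.983, 0.184, 0.0, 0.0]
ft_force: [0.3, -0.7, -0.1]
opening: 0.0853
grasp_force: 0.0
```

Emit:
carry_out(
  dp=[
    [0.6, -0.38, -0.06],
    [0.6, -0.38, -0.06],
    [0.6, -0.38, -0.06],
    [0.6, -0.38, -0.06],
    [0, 0, 0],
    [0, 0, 0],
    [0, 0, 0],
    [0, 0, 0],
  ],
  rotation=[
    [0, 0, 0],
    [0, 0, 0],
    [0, 0, 0],
    [0, 0, 0],
    [0, 0, 0.036],
    [0, 0, 0.036],
    [0, 0, 0],
    [0, 0, 0],
  ],
  hand=[0.2, 0.2, 0.2, 0.2, 0.2, 0.2, 0.2, 0.2],
)

```text
t: 2.23
eef_pos: [0.4375, -0.3319, 0.2822]
tool_rot: [0.997, 0.073, -0.0, 0.0]
ft_force: [-0.7, -0.2, -0.5]
opening: 0.0508
grasp_force: 0.0
```

```bash
cat >> h.py <<'E'
def log():
    o=env.get_obs();open("log.txt","a").write(" ".join(f"{v:.5f}" for v in [*o["joint_pos"],*o["eef_pos"],*o["tool_rot"]])+"\n")
E
python3 - <<'E'
from h import *
o=env.get_obs();print({k:np.round(v,3) for k,v in o.items()});log()
p=env.read_camera("wrist");P=cloud(p);np.savez("w1.npz",P=P,px=p["pixels"]);cv2.imwrite("pics/w1.png",p["pixels"]);print(p["mount"])
E
```

```text
{'t': np.float64(2.233), 'joint_pos': array([ 0.606,  0.428,  0.005,  1.678, -0.002,  1.035, -0.813]), 'joint_vel': array([ 0.016,  0.003, -0.007,  0.002,  0.001, -0.   ,  0.004]), 'joint_efforts': array([-4.5900e-01, -3.7982e+01,  2.1400e-01, -1.6519e+01, -1.8000e-02,
       -0.0000e+00, -7.8000e-02]), 'eef_pos': array([ 0.437, -0.332,  0.282]), 'tool_rot': array([ 0.997,  0.073, -0.   ,  0.   ]), 'ft_force': array([-0.685, -0.224, -0.487]), 'moment': array([0.02 , 0.005, 0.005]), 'grasp_force': np.float64(0.0), 'opening': np.float64(0.051)}
[[-3.23255793e-04 -9.54305187e-01 -2.98833574e-01  7.59028109e-02]
 [ 9.99999926e-01 -3.71170755e-04  1.03584102e-04  4.54643255e-05]
 [-2.09769129e-04 -2.98833519e-01  9.54305236e-01 -1.20928908e-01]
 [ 0.00000000e+00  0.00000000e+00  0.00000000e+00  1.00000000e+00]]
```

View pics/w1.png

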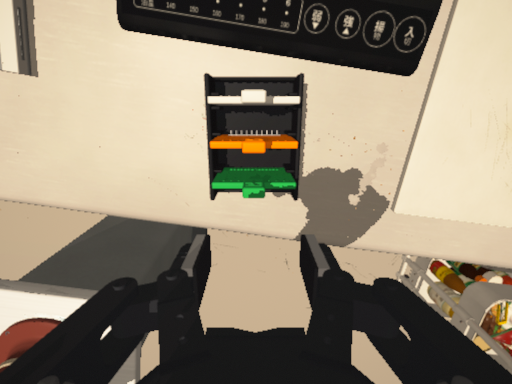

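The wrist view shows the caddy square-on. The orange tab is at about (254,146), between white (253,96) and green (253,190).

```bash
python3 - <<'E'
from h import *
z=np.load("w1.npz");P=z["P"];h=cv2.cvtColor(z["px"],cv2.COLOR_BGR2HSV)
X=P[...,0];Y=P[...,1];Z=P[...,2]
for nm,lo,hi in(("orange",5,18),("green",50,75)):
    m=(h[...,0]>=lo)&(h[...,0]<=hi)&(h[...,1]>150)&(X>.38)&(X<.58)&(Y<-.24)&(Y>-.42)
    t=P[m&(Z>.125)];r=cv2.minAreaRect((t[:,:2]*1000).astype(np.float32));print(nm,"tab",len(t),t.mean(0).round(4),r)
    t=P[m&(Z>.085)&(Z<.1)];r=cv2.minAreaRect((t[:,:2]*1000).astype(np.float32));print(nm,"plate",len(t),t.mean(0).round(4),r)
m=(X>.36)&(X<.6)&(Y<-.22)&(Y>-.43)&(Z>.054)&(Z<.064)&(h[...,1]<120)
r=cv2.minAreaRect((P[m][:,:2]*1000).astype(np.float32));print("caddy",m.sum(),r)
E
```

```text
orange tab 194 [ 0.4729 -0.3181  0.1509] ((464.05438232421875, -298.9625244140625), (17.227806091308594, 81.34518432617188), 26.772075653076172)
orange plate 325 [ 0.4772 -0.3331  0.0931] ((477.0211486816406, -324.3238830566406), (11.597450256347656, 99.99042510986328), 8.291068077087402)
green tab 244 [ 0.4308 -0.3311  0.1295] ((430.4471130371094, -331.203125), (11.204161643981934, 23.332273483276367), 7.896346092224121)
green plate 506 [ 0.429  -0.3317  0.093 ] ((430.07037353515625, -331.729736328125), (11.170687675476074, 98.64937591552734), 8.470316886901855)
caddy 1116 ((474.95623779296875, -324.6185607910156), (155.97377014160156, 118.25027465820312), 8.310239791870117)
```

Emit:
carry_out(
  dp=[
    [0, 0, 0],
    [0, 0, 0],
    [0, 0, 0],
    [0, 0, 0],
    [0, 0, 0],
    [0, 0, 0],
    [0, 0, 0],
  ],
  rotation=[
    [0, -0.035, 0],
    [0, -0.035, 0],
    [0, -0.035, 0],
    [0, -0.035, 0],
    [0, -0.035, 0],
    [0, -0.035, 0],
    [0, 0, 0],
  ],
  hand=[0.1, 0.1, 0.1, 0.1, 0.1, 0.1, 0.1],
)

```text
t: 2.87
eef_pos: [0.4401, -0.3296, 0.2778]
tool_rot: [0.943, 0.072, -0.325, 0.021]
ft_force: [1.3, 1.3, -1.4]
opening: 0.0471
grasp_force: 0.0
```

```bash
python3 - <<'E'
from h import *
from scipy.optimize import least_squares
log();o=env.get_obs();print(np.round(o["joint_pos"],3),o["eef_pos"],R.from_quat(o["tool_rot"]).as_matrix().round(3),o["opening"])
L=np.loadtxt("log.txt");S=np.r_[1.17451,.61597,-.01263,1.42494,.00812,1.10337,-.0404,.23467,-.60539,.25209,0,0,0,0]
L=np.vstack([S,L]);r=np.hypot(L[:,7],L[:,8]);z=L[:,9];q2,q4,q6=L[:,1],L[:,3],L[:,5]
A2,A4,A6=q2,q2+q4,q2+q4+q6;print("sum",A6)
# r = a s2+b s24+d s246 ; z=h+a c2+b c24+d c246
f=lambda p:np.r_[p[0]*np.sin(A2)+p[1]*np.sin(A4)+p[2]*np.sin(A6)-r,p[3]+p[0]*np.cos(A2)+p[1]*np.cos(A4)+p[2]*np.cos(A6)-z]
s=least_squares(f,[.5,.4,.25,.25]);print(s.x,s.fun*1000)
ca,sa=np.cos(np.radians(8.3)),np.sin(np.radians(8.3));xc=np.array([ca,sa,0]);yc=np.array([-sa,ca,0])
th=np.radians(38);tz=-np.sin(th)*xc-np.cos(th)*np.array([0,0,1]);ty=-yc
Rt=R.from_matrix(np.stack([np.cross(ty,tz),ty,tz],1))
G=np.array([.4770,-.3243,.116])-.003*tz
for k in(.08,0): print(goto(G-tz*0+[0,0,k],Rt))
E
```

```text
[ 0.364  0.705  0.124  1.358  0.288  1.639 -1.   ] [ 0.44006258 -0.32957477  0.27775066] [[ 0.778  0.15  -0.61 ]
 [ 0.122 -0.989 -0.087]
 [-0.617 -0.007 -0.787]] 0.047069814034315226
sum [3.14428 3.1415  3.70196]
[0.50428474 0.4008485  0.25230804 0.28389662] [ -1.2460534    5.06739373  -3.74581726   9.52404841   3.51860676
 -13.04265522]
(array([1.994, 0.022, 0.959]), array([-0.0007,  0.0004,  0.0027]))
(array([3.227, 0.035, 2.534]), array([-0.0007,  0.0004,  0.0027]))
```

Emit:
carry_out(
  dp=[
    [0.67, 0, 0.32],
    [0.67, 0.02, 0.32],
    [0.66, 0, 0.32],
    [0.38, 0, 0.48],
    [0.38, 0.01, 0.48],
    [0.38, 0, 0.48],
    [0, 0, 0],
    [0, 0, 0],
  ],
  rotation=[
    [0, 0, 0.0027],
    [0, 0, 0],
    [0, 0, 0],
    [0, 0, 0],
    [0, 0, 0],
    [0, 0, 0],
    [0, 0, 0],
    [0, 0, 0],
  ],
  hand=[0.1, 0.1, 0.1, 0.1, 0.1, 0.1, 0.1, 0.1],
)

```text
t: 3.53
eef_pos: [0.4766, -0.3286, 0.1293]
tool_rot: [0.944, 0.064, -0.323, 0.024]
ft_force: [-0.2, 0.2, 1.1]
opening: 0.0469
grasp_force: 0.0
```

```bash
python3 - <<'E'
from h import *
log();o=env.get_obs();print(o["eef_pos"],o["ft_force"])
ca,sa=np.cos(np.radians(8.3)),np.sin(np.radians(8.3));xc=np.array([ca,sa,0]);yc=np.array([-sa,ca,0])
th=np.radians(38);tz=-np.sin(th)*xc-np.cos(th)*np.array([0,0,1]);ty=-yc
Rt=R.from_matrix(np.stack([np.cross(ty,tz),ty,tz],1))
print(goto(np.array([.4770,-.3243,.120])-.003*tz,Rt))
p=env.read_camera("wrist");cv2.imwrite("pics/w2.png",p["pixels"])
E
```

```text
[ 0.47664324 -0.32864732  0.12927497] [-0.22666093  0.18518778  1.08901935]
(array([ 0.161, -0.108,  0.093]), array([-0.0009, -0.0009, -0.003 ]))
```

View pics/w2.png

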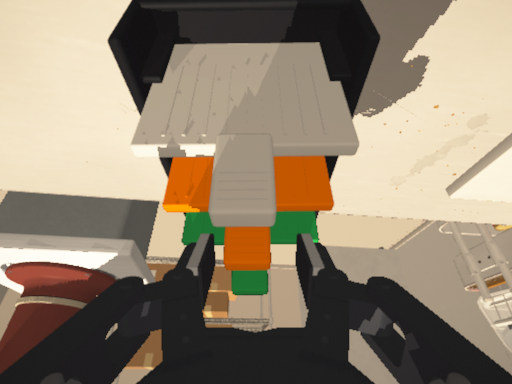

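The orange tab at (248,250) lies between the open pads (about 205 and 305). After a small correction I close.

Emit:
carry_out(
  dp=[
    [0.16, -0.1, 0.09],
    [0, 0, 0],
    [0, 0, 0],
    [0, 0, 0],
    [0, 0, 0],
    [0, 0, 0],
    [0, 0, 0],
  ],
  rotation=[
    [0, 0, -0.002],
    [0, 0, 0],
    [0, 0, 0],
    [0, 0, 0],
    [0, 0, 0],
    [0, 0, 0],
    [0, 0, 0],
  ],
  hand=[0.1, -1, -1, -1, -1, -1, -1],
  grip_force=70,
)

```text
t: 4.17
eef_pos: [0.4805, -0.3237, 0.1234]
tool_rot: [0.944, 0.067, -0.323, 0.024]
ft_force: [0.9, -0.0, 5.7]
opening: 0.0225
grasp_force: 70.1
```

Emit:
carry_out(
  dp=[
    [-0.3, 0, -0.4],
    [-0.3, 0, -0.4],
    [-0.3, 0, -0.4],
    [-0.3, 0, -0.4],
    [-0.3, 0, -0.4],
    [0, 0, 0],
  ],
  rotation=[
    [0, 0, 0],
    [0, 0, 0],
    [0, 0, 0],
    [0, 0, 0],
    [0, 0, 0],
    [0, 0, 0],
  ],
  hand=[-1, -1, -1, -1, -1, -1],
)

```text
t: 4.67
eef_pos: [0.4829, -0.3247, 0.2259]
tool_rot: [0.945, 0.066, -0.32, 0.026]
ft_force: [0.5, -0.5, -0.3]
opening: 0.0224
grasp_force: 69.5
```

```bash
python3 - <<'E'
from h import *
log();o=env.get_obs();print(o["eef_pos"],o["ft_force"],o["opening"])
for n in("scene","top"):
    z=np.load(n+".npz");P=z["P"];X,Y,Z=P[...,0],P[...,1],P[...,2]
    B=(X>.48)&(X<.8)&(Y<.13)&(Y>-.04)
    for lo,hi in((.015,.032),(.032,.05)):
        m=B&(Z>lo)&(Z<hi)&(z["px"].min(-1)>120)
        q=P[m];r=cv2.minAreaRect((q[:,:2]*1000).astype(np.float32));print(n,lo,m.sum(),r,np.median(q[:,2]).round(4))
        # edges: for x bins give ymin ymax
        for x0 in np.arange(.52,.77,.04):
            k=q[abs(q[:,0]-x0)<.012]
            if len(k)>8: print("   ",x0.round(2),np.percentile(k[:,1],[1,99]).round(4),len(k))
E
```

```text
[ 0.4828992  -0.32474681  0.22593641] [ 0.45038185 -0.45003826 -0.31806401] 0.022360953031674537
scene 0.015 696 ((640.11572265625, 46.563533782958984), (259.2596130371094, 125.11308288574219), 0.17802897095680237) 0.0235
    0.52 [-0.0136  0.1076] 86
    0.56 [-0.0145  0.1074] 106
    0.6 [-0.0149  0.1078] 88
    0.64 [0.0009 0.1088] 22
    0.68 [0.0008 0.1073] 25
    0.72 [0.0059 0.107 ] 53
    0.76 [0.0019 0.1057] 80
scene 0.032 781 ((703.6875610351562, 43.832523345947266), (126.0958023071289, 189.41563415527344), 89.09203338623047) 0.0383
    0.64 [-0.0173  0.1053] 75
    0.68 [-0.0166  0.1063] 96
    0.72 [-0.0177  0.1057] 167
    0.76 [-0.0184  0.1056] 119
top 0.015 443 ((640.9993896484375, 44.99749755859375), (122.97611999511719, 255.32374572753906), 88.51062774658203) 0.0249
    0.52 [-0.012   0.1069] 62
    0.56 [-0.0117  0.1073] 87
    0.6 [-0.0115  0.1045] 69
    0.72 [-0.0035  0.078 ] 26
    0.76 [0.0036 0.0813] 43
top 0.032 828 ((641.7591552734375, 46.314353942871094), (124.12022399902344, 252.06918334960938), 88.70069122314453) 0.0387
    0.64 [-0.0142  0.1077] 86
    0.68 [-0.014   0.1051] 80
    0.72 [-0.0171  0.1057] 168
    0.76 [-0.0169  0.1029] 159
```

```bash
cat >> h.py <<'E'
SL=np.eye(4);SL[:3,:3]=R.from_euler("z",-1.2,degrees=True).as_matrix();SL[:3,3]=[.6145,.0462,0]
def T(p,Rm):
    M=np.eye(4);M[:3,:3]=Rm;M[:3,3]=p;return M
def cur():
    o=env.get_obs();return T(o["eef_pos"],R.from_quat(o["tool_rot"]).as_matrix())
def insT(x,y,z,al):
    c,s=np.cos(al),np.sin(al);return SL@T([x,y,z],np.array([[s,0,-c],[0,1,0],[c,0,s]]))
def to(M): return goto(M[:3,3],R.from_matrix(M[:3,:3]))
E
python3 - <<'E'
from h import *
C=cur();ci=T(np.array([.475,-.3246,.006])+C[:3,3]-[.4805,-.3237,.1234],R.from_euler("z",8.3,degrees=True).as_matrix())
TI=np.linalg.inv(C)@ci;np.save("TI.npy",TI);print(TI.round(3))
for a,z in((18,.13),(18,.035)):
    M=insT(-.006,0,z,np.radians(a))@np.linalg.inv(TI);print(M.round(3)[:3],*to(M))
    print("local R:",R.from_matrix(C[:3,:3].T@M[:3,:3]).as_rotvec(degrees=True).round(1), "shift in world",(M-C)[:3,3].round(4))
E
```

```text
[[ 0.794 -0.007 -0.608  0.067]
 [-0.003 -1.     0.007 -0.001]
 [-0.608 -0.003 -0.794  0.097]
 [ 0.     0.     0.     1.   ]]
[[ 0.824 -0.028  0.566  0.499]
 [-0.024 -1.    -0.015  0.049]
 [ 0.567 -0.001 -0.824  0.172]] [ 2.144e+00 -9.197e+00 -8.000e-03] [0.0041 0.3988 0.0577]
local R: [ 0.7 71.8 10.4] shift in world [ 0.0157  0.3735 -0.0544]
[[ 0.824 -0.028  0.566  0.499]
 [-0.024 -1.    -0.015  0.049]
 [ 0.567 -0.001 -0.824  0.077]] [ 3.589 -9.212  1.877] [0.0041 0.3988 0.0577]
local R: [ 0.7 71.8 10.4] shift in world [ 0.0157  0.3735 -0.1494]
```

Emit:
carry_out(
  dp=[
    [0, -0.6, 0],
    [0, -0.9, 0],
    [0, -0.9, 0],
    [0, -0.9, 0],
    [0, -0.9, 0],
    [0, -0.8, 0],
    [0, -0.8, 0],
    [0, -0.8, 0],
  ],
  rotation=[
    [0, 0, 0],
    [0, 0, 0],
    [0, 0, 0],
    [0, 0, 0],
    [0, 0.036, 0],
    [0, 0.036, 0],
    [0, 0.036, 0],
    [0, 0.036, 0],
  ],
  hand=[-1, -1, -1, -1, -1, -1, -1, -1],
)

```text
t: 5.33
eef_pos: [0.444, -0.0606, 0.2215]
tool_rot: [0.992, 0.07, -0.101, 0.008]
ft_force: [1.3, 1.6, -0.5]
opening: 0.0225
grasp_force: 69.4
```

Emit:
carry_out(
  dp=[
    [0, -0.6, 0],
    [0, -0.6, 0],
    [0, -0.6, 0],
    [0, -0.4, 0],
    [0, 0, 0],
    [0, 0, 0],
    [0, 0, 0],
    [0, 0, 0],
  ],
  rotation=[
    [0, 0.036, 0],
    [0, 0.036, 0],
    [0, 0.036, 0],
    [0, 0.036, 0],
    [0, 0.036, 0],
    [0, 0.036, 0],
    [0, 0.036, 0],
    [0, 0, 0],
  ],
  hand=[-1, -1, -1, -1, -1, -1, -1, -1],
)

```text
t: 6.0
eef_pos: [0.431, 0.0236, 0.2464]
tool_rot: [0.959, 0.068, 0.275, -0.019]
ft_force: [0.3, 0.2, 0.0]
opening: 0.0228
grasp_force: 69.6
```

```bash
python3 - <<'E'
from h import *
log();C=cur();print(C.round(3)[:3],env.get_obs()["joint_pos"].round(3));TI=np.load("TI.npy")
for a,z in((18,.1),(18,.035)):
    M=insT(-.006,0,z,np.radians(a))@np.linalg.inv(TI);print(*to(M))
p=env.read_camera("wrist");P=cloud(p);np.savez("w3.npz",P=P,px=p["pixels"]);cv2.imwrite("pics/w3.png",p["pixels"])
E
```

```text
[[ 0.839  0.141  0.526  0.431]
 [ 0.12  -0.99   0.075  0.024]
 [ 0.531  0.    -0.847  0.246]] [ 0.047  0.148 -0.153  2.421 -0.042  0.015 -1.485]
[ 0.102 -0.383  3.155] [-0.0293  0.0137  0.0453]
[-0.761 -0.383  4.532] [-0.0293  0.0137  0.0453]
```

View pics/w3.png

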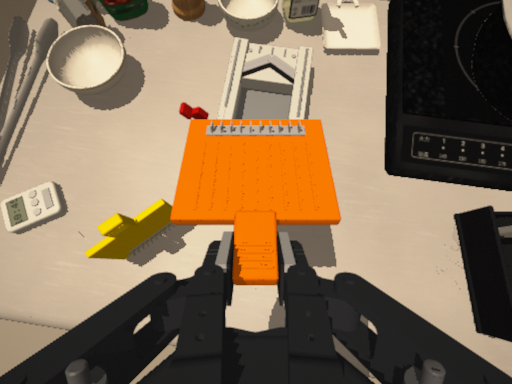

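The view shows the orange plate held flat-ish with its teeth up at (255,130). The slicer lies beyond at (265,80), the lever at (193,110) and the yellow look-alike at (130,235), which is clear. I fix the yaw first, then move forward and down.

Emit:
carry_out(
  dp=[
    [0, -0.2, 0.4],
    [0, -0.2, 0.4],
    [0, 0, 0.4],
    [0, 0, 0],
  ],
  rotation=[
    [-0.01, 0.004, 0.015],
    [-0.01, 0.004, 0.015],
    [-0.01, 0.004, 0.015],
    [0, 0, 0],
  ],
  hand=[-1, -1, -1, -1],
)

```text
t: 6.38
eef_pos: [0.4357, 0.0354, 0.2389]
tool_rot: [0.963, 0.029, 0.268, -0.006]
ft_force: [-1.1, 0.8, -1.2]
opening: 0.0227
grasp_force: 69.5
```

```bash
python3 - <<'E'
from h import *
log();C=cur();print(C.round(3)[:3],env.get_obs()["joint_pos"].round(3));TI=np.load("TI.npy")
print("ins in slicer",(np.linalg.inv(SL)@C@TI).round(3)[:3])
for a,z in((18,.1),(18,.035),(25,.035)):
    M=insT(-.006,0,z,np.radians(a))@np.linalg.inv(TI);print(*to(M))
P=np.load("w3.npz");px=P["px"];P=P["P"];X,Y,Z=P[...,0],P[...,1],P[...,2]
m=(Z>.034)&(Z<.05)&(X>.6)&(X<.8)&(Y>-.04)&(Y<.12)&(px.min(-1)>120)
r=cv2.minAreaRect((P[m][:,:2]*1000).astype(np.float32));print(m.sum(),r,cv2.boxPoints(r))
q=P[m]
for s in(0,1):
    xs=np.arange(.64,.77,.01);ys=[np.percentile(q[abs(q[:,0]-x)<.006][:,1],[1,99][s]) for x in xs]
    k=np.polyfit(xs,ys,1);print(np.degrees(np.arctan(k[0])),np.polyval(k,.6145),np.polyval(k,.7))
E
```

```text
[[ 0.854  0.059  0.516  0.436]
 [ 0.053 -0.998  0.027  0.035]
 [ 0.517  0.004 -0.856  0.239]] [-0.43   0.174  0.306  2.421 -0.388  0.014 -1.267]
ins in slicer [[ 0.363 -0.087 -0.928 -0.072]
 [ 0.036  0.996 -0.079 -0.006]
 [ 0.931 -0.005  0.365  0.191]]
[ 0.103 -0.251  2.904] [-0.0137  0.0188  0.0242]
[-0.737 -0.257  4.295] [-0.0137  0.0188  0.0242]
[-0.442 -0.244  4.091] [-0.0124 -0.0201  0.0249]
2574 ((710.7496337890625, 44.0451774597168), (124.37088775634766, 175.39871215820312), 88.60078430175781) [[621.5579   -15.980236]
 [796.90436  -20.26321 ]
 [799.94135  104.07059 ]
 [624.5949   108.35356 ]]
-0.9068804010413726 -0.015608593218697776 -0.016962004425319942
-1.262554412887056 0.1072376516785843 0.10535329162786462
```

Emit:
carry_out(
  dp=[
    [0.4, 0, 0.3],
    [0.4, -0.1, 0.3],
    [0.4, -0.1, 0.3],
    [0.4, -0.1, 0.3],
    [0, 0, 0],
  ],
  rotation=[
    [0, -0.025, 0.005],
    [0, -0.025, 0.005],
    [0, -0.015, 0.005],
    [0, 0, 0.005],
    [0, 0, 0],
  ],
  hand=[-1, -1, -1, -1, -1],
)

```text
t: 6.8
eef_pos: [0.5173, 0.0485, 0.2226]
tool_rot: [0.985, -0.002, 0.17, -0.009]
ft_force: [-0.5, -0.6, -0.5]
opening: 0.0225
grasp_force: 69.4
```

```bash
cat > st.py <<'E'
from h import *
import sys
log();C=cur();o=env.get_obs();print(o["eef_pos"].round(4),o["joint_pos"].round(3),o["ft_force"].round(1));TI=np.load("TI.npy")
I=np.linalg.inv(SL)@C@TI
print("ins in slicer",I[:3,3].round(4),"elev",np.degrees(np.arctan2(I[2,2],-I[0,2])).round(1),"yaw",np.degrees(np.arctan2(-I[0,1],I[1,1])).round(1))
for a in sys.argv[1:]:
    x,z,e=map(float,a.split(","));M=insT(x,0,z,np.radians(e))@np.linalg.inv(TI);print(a,*to(M))
E
python3 st.py -.006,.1,18 -.006,.1,25 -.006,.035,18 -.006,.035,25
```

```text
[0.5173 0.0485 0.2226] [-0.492  0.365  0.454  2.109 -0.396  0.382 -1.321] [-0.5 -0.6 -0.5]
ins in slicer [-0.0018  0.0042  0.1541] elev 32.9 yaw 1.6
-.006,.1,18 [-1.119  0.031  1.751] [-0.0091  0.083   0.0055]
-.006,.1,25 [-0.871  0.028  1.492] [-0.009   0.0441  0.0059]
-.006,.035,18 [-1.664  0.062  3.281] [-0.0091  0.083   0.0055]
-.006,.035,25 [-1.416  0.059  3.022] [-0.009   0.0441  0.0059]
```

Emit:
carry_out(
  dp=[
    [-0.3, 0.01, 0.6],
    [-0.3, 0.01, 0.6],
    [-0.3, 0.01, 0.6],
    [-0.3, 0.01, 0.6],
    [0, 0, 0],
  ],
  rotation=[
    [-0.002, 0.016, 0.0015],
    [-0.002, 0.016, 0.0015],
    [-0.002, 0.016, 0.0015],
    [-0.002, 0.016, 0.001],
    [0, 0, 0],
  ],
  hand=[-1, -1, -1, -1, -1],
)

```text
t: 7.22
eef_pos: [0.5128, 0.0502, 0.167]
tool_rot: [0.975, -0.011, 0.221, -0.005]
ft_force: [0.7, -0.7, -1.4]
opening: 0.0226
grasp_force: 69.7
```

```bash
python3 st.py -.006,.035,18 -.006,.032,22; python3 - <<'E'
from h import *
p=env.read_camera("scene");cv2.imwrite("pics/s3.png",cv2.resize(p["pixels"][130:290,150:330],None,fx=4,fy=3.6,interpolation=cv2.INTER_CUBIC))
E
```

```text
[0.5128 0.0502 0.167 ] [-0.327  0.433  0.202  2.259 -0.923  0.025 -0.837] [ 0.7 -0.7 -1.4]
ins in slicer [0.0004 0.0035 0.1088] elev 26.9 yaw 0.5
-.006,.035,18 [-1.295  0.076  1.885] [-0.0052  0.0497  0.0004]
-.006,.032,22 [-1.174  0.074  1.816] [-0.0054  0.0275  0.0005]
```

View pics/s3.png

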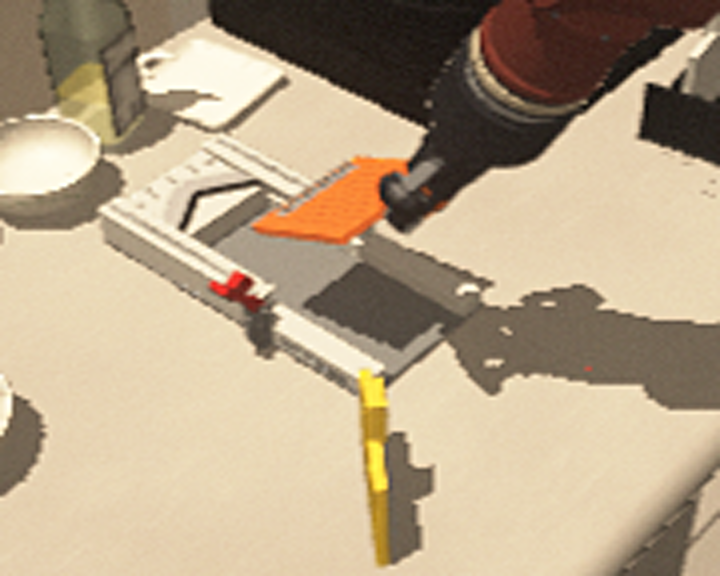

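```bash
python3 st.py -.008,.04,27 -.008,.04,30 -.008,.026,28
```

```text
[0.5132 0.0502 0.1676] [-0.328  0.432  0.204  2.259 -0.916  0.025 -0.843] [ 0.3 -0.4 -1.6]
ins in slicer [0.0008 0.0036 0.1096] elev 26.9 yaw 0.6
-.008,.04,27 [-0.947  0.069  1.468] [-0.0055 -0.0007  0.0008]
-.008,.04,30 [-0.818  0.067  1.384] [-0.0056 -0.0174  0.0009]
-.008,.026,28 [-1.056  0.074  1.755] [-0.0055 -0.0063  0.0009]
```

Emit:
carry_out(
  dp=[
    [-0.22, 0.02, 0.35],
    [-0.22, 0.02, 0.35],
    [-0.22, 0.02, 0.35],
    [-0.22, 0.01, 0.35],
    [0, 0, 0],
  ],
  rotation=[
    [-0.0028, -0.01, 0.0004],
    [-0.0027, 0, 0.0004],
    [0, 0, 0],
    [0, 0, 0],
    [0, 0, 0],
  ],
  hand=[-1, -1, -1, -1, -1],
)

```text
t: 7.68
eef_pos: [0.5153, 0.0514, 0.1293]
tool_rot: [0.981, -0.012, 0.195, 0.003]
ft_force: [0.5, -0.3, -1.0]
opening: 0.023
grasp_force: 69.7
```

```bash
python3 st.py -.008,.04,27 -.008,.026,28
```

```text
[0.5153 0.0514 0.1293] [-0.315  0.516  0.184  2.245 -1.354  0.014 -0.417] [ 0.5 -0.3 -1. ]
ins in slicer [-0.0004  0.0034  0.0657] elev 30.1 yaw 0.2
-.008,.04,27 [-0.546  0.077  0.614] [-0.0001  0.0171  0.0011]
-.008,.026,28 [-0.639  0.076  0.907] [-0.0002  0.0115  0.0011]
```

```bash
python3 st.py -.010,.06,38 -.010,.03,38
```

```text
[0.5153 0.0514 0.1293] [-0.315  0.516  0.184  2.245 -1.354  0.014 -0.417] [ 0.5 -0.3 -1. ]
ins in slicer [-0.0004  0.0034  0.0657] elev 30.1 yaw 0.2
-.010,.06,38 [ 0.074  0.077 -0.168] [-0.0004 -0.0441  0.001 ]
-.010,.03,38 [-0.212  0.076  0.525] [-0.0004 -0.0441  0.001 ]
```

Emit:
carry_out(
  dp=[
    [0.04, 0.04, -0.08],
    [0.04, 0.04, -0.09],
    [0, 0, 0],
    [-0.1, 0, 0.3],
    [-0.1, 0, 0.3],
    [0, 0, 0],
  ],
  rotation=[
    [0, -0.022, 0.0005],
    [0, -0.022, 0.0005],
    [0, 0, 0],
    [0, 0, 0],
    [0, 0, 0],
    [0, 0, 0],
  ],
  hand=[-1, -1, -1, -1, -1, -1],
)

```text
t: 8.18
eef_pos: [0.5137, 0.0532, 0.0992]
tool_rot: [0.987, -0.013, 0.157, -0.006]
ft_force: [-7.7, 2.4, 4.6]
opening: 0.0226
grasp_force: 73.0
```

```bash
python3 st.py -.010,.03,38 -.010,.027,38
```

```text
[0.5137 0.0532 0.0992] [-0.389  0.594  0.319  2.219 -1.329  0.142 -0.443] [-7.7  2.4  4.6]
ins in slicer [-0.0072  0.0064  0.0283] elev 34.4 yaw 0.2
-.010,.03,38 [ 0.103  0.116 -0.165] [-0.0058 -0.0199 -0.0004]
-.010,.027,38 [ 0.08   0.118 -0.094] [-0.0058 -0.0199 -0.0004]
```

Emit:
carry_out(
  dp=[
    [0, 0, -0.2],
    [-0.1, 0.16, -0.05],
    [-0.1, 0, 0],
    [0, 0, 0],
  ],
  rotation=[
    [0, 0, 0],
    [-0.003, -0.01, 0],
    [-0.003, -0.01, 0],
    [0, 0, 0],
  ],
  hand=[-1, -1, -1, -1],
)

```text
t: 8.52
eef_pos: [0.5072, 0.0455, 0.1079]
tool_rot: [0.991, -0.013, 0.13, 0.006]
ft_force: [-0.3, 0.4, -1.4]
opening: 0.023
grasp_force: 71.9
```

```bash
python3 st.py -.014,.033,38 -.014,.027,38; python3 - <<'E'
from h import *
p=env.read_camera("wrist");P=cloud(p);np.savez("w4.npz",P=P,px=p["pixels"]);cv2.imwrite("pics/w4.png",p["pixels"])
E
```

```text
[0.5072 0.0455 0.1079] [-0.552  0.621  0.577  2.192 -1.118  0.313 -0.644] [-0.3  0.4 -1.4]
ins in slicer [-0.0176 -0.0035  0.0319] elev 37.6 yaw -0.0
-.014,.033,38 [ 0.111 -0.075 -0.016] [ 0.0019 -0.0022  0.0005]
-.014,.027,38 [ 0.072 -0.077  0.129] [ 0.0019 -0.0022  0.0005]
```

View pics/w4.png

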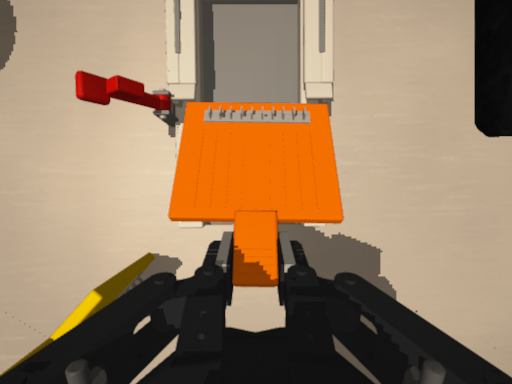

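The plate (leading edge at 188–328 px, row 105) is just before the mouth, about 4 mm right of centre. I'll centre it, touch down with a light grip and pivot it flat.

Emit:
carry_out(
  dp=[
    [0.1, -0.08, 0],
    [0.07, 0, 0.13],
    [0, 0, 0],
    [-0.27, 0, 0.23],
    [-0.25, 0, 0.26],
  ],
  rotation=[
    [0.002, 0, 0],
    [0, 0, 0],
    [0, 0, 0],
    [0, 0, 0],
    [0, 0, 0],
  ],
  hand=[-1, -1, -1, -1, -1],
  grip_force=20,
)

```text
t: 8.98
eef_pos: [0.5014, 0.0481, 0.0808]
tool_rot: [0.991, -0.014, 0.132, 0.003]
ft_force: [1.5, 0.6, 4.4]
opening: 0.0222
grasp_force: 72.5
```

```bash
python3 st.py; python3 - <<'E'
from h import *
P0=cloud(env.read_camera("wrist"));p=env.read_camera("wrist");P=cloud(p);h=cv2.cvtColor(p["pixels"],cv2.COLOR_BGR2HSV)
m=(h[...,0]>=5)&(h[...,0]<=18)&(h[...,1]>150)&(P[...,0]>.4)&(P[...,0]<.7)&(abs(P[...,1]-.046)<.07)
q=(P[m]-SL[:3,3])@SL[:3,:3];q=q[q[:,0]>q[:,0].max()-.075]
c=np.median(q,0);u,s,v=np.linalg.svd(q-q.mean(0));n=v[2]*np.sign(v[2][2]);print("normal",n.round(3),"lead x",np.percentile(q[:,0],99.5),"y range",np.percentile(q[:,1],[.5,99.5]),"z",q[:,2].min(),q[:,2].max())
E
```

```text
[0.5014 0.0481 0.0808] [-0.426  0.637  0.38   2.224 -1.291  0.182 -0.482] [1.5 0.6 4.4]
ins in slicer [-0.0232 -0.0008  0.005 ] elev 37.4 yaw -0.1
normal [ 0.4   -0.007  0.917] lead x -0.011782750043516215 y range [-0.05026532  0.04754421] z 0.0004477317064086328 0.06686078213338195
```

Emit:
carry_out(
  dp=[
    [-0.21, 0, 0.3],
    [-0.15, 0, 0.26],
    [0, 0, 0],
  ],
  rotation=[
    [0, 0, 0],
    [0, 0, 0],
    [0, 0, 0],
  ],
  hand=[-1, -1, -1],
)

```text
t: 9.33
eef_pos: [0.496, 0.0492, 0.0595]
tool_rot: [0.992, -0.015, 0.127, 0.001]
ft_force: [-2.7, 2.2, 5.0]
opening: 0.0225
grasp_force: 72.0
```

```bash
cat > pl.py <<'E'
from h import *
def plate(lo=.075):
    p=env.read_camera("wrist");P=cloud(p);h=cv2.cvtColor(p["pixels"],cv2.COLOR_BGR2HSV)
    m=(h[...,0]>=5)&(h[...,0]<=18)&(h[...,1]>150)&(P[...,0]>.4)&(P[...,0]<.7)&(abs(P[...,1]-.046)<.07)
    q=(P[m]-SL[:3,3])@SL[:3,:3];w=q[q[:,0]>np.percentile(q[:,0],99.5)-lo]
    u,s,v=np.linalg.svd(w-w.mean(0));n=v[2]*np.sign(v[2][2])
    print("normal",n.round(3),"lead x",np.percentile(q[:,0],99.5).round(4),"y",np.percentile(w[:,1],[.5,99.5]).round(4),"z",np.percentile(w[:,2],[1,50,99]).round(4),"tail x",np.percentile(q[:,0],.5).round(4))
    t=q[(q[:,0]<np.percentile(q[:,0],99.5)-.092)];
    if len(t)>5: print("tab y",np.percentile(t[:,1],[2,98]).round(4))
    r=cv2.minAreaRect((q[:,:2][q[:,0]>np.percentile(q[:,0],99.5)-.086]*1000).astype(np.float32));print(r)
    return p
if __name__=="__main__": plate();o=env.get_obs();print(o["eef_pos"],o["joint_pos"].round(2),o["ft_force"].round(1))
E
python3 pl.py
```

```text
normal [ 0.223 -0.002  0.975] lead x -0.0085 y [-0.0496  0.0484] z [0.0323 0.0426 0.0501] tail x -0.1259
tab y [-0.011   0.0113]
((-50.902713775634766, -4.6823272705078125), (107.70681762695312, 87.27880096435547), 89.44181060791016)
[0.49639114 0.048949   0.05983036] [-0.24  0.65  0.11  2.24 -1.36  0.02 -0.41] [-0.9  1.8  4.7]
```

Elevation is down to about 13°, so I release and back off.

Emit:
carry_out(
  dp=[
    [0, 0, 0],
    [0, 0, 0],
    [0, 0, 0],
    [0, 0, 0],
    [0, 0, -0.6],
    [0, 0, -0.6],
    [0, 0, -0.4],
    [0, 0, 0],
  ],
  rotation=[
    [0, 0, 0],
    [0, 0, 0],
    [0, 0, 0],
    [0, 0, 0],
    [0, 0, 0],
    [0, -0.03, 0],
    [0, -0.03, 0],
    [0, 0, 0],
  ],
  hand=[0.1, 0.1, 0.1, 0.1, 0.1, 0.1, 0.1, 0.1],
)

```text
t: 10.05
eef_pos: [0.4948, 0.0511, 0.0892]
tool_rot: [0.997, -0.009, 0.08, -0.003]
ft_force: [0.8, 0.2, -0.1]
opening: 0.0469
grasp_force: 0.0
```

```bash
python3 - <<'E'
from pl import *
p=plate(.08);cv2.imwrite("pics/w5.png",p["pixels"]);C=cur();print(C.round(3)[:3],env.get_obs()["joint_pos"].round(2))
E
```

```text
normal [ 0.    -0.003  1.   ] lead x -0.0104 y [-0.0491  0.0491] z [0.0297 0.0313 0.0329] tail x -0.1307
tab y [-0.0136  0.0118]
((-52.89138412475586, -0.8305091857910156), (101.99795532226562, 87.1582260131836), 89.90901947021484)
[[ 0.987 -0.017  0.162  0.494]
 [-0.018 -1.     0.007  0.052]
 [ 0.161 -0.01  -0.987  0.088]] [-0.58  0.68  0.63  2.17 -1.06  0.43 -0.69]
```

View pics/w5.png

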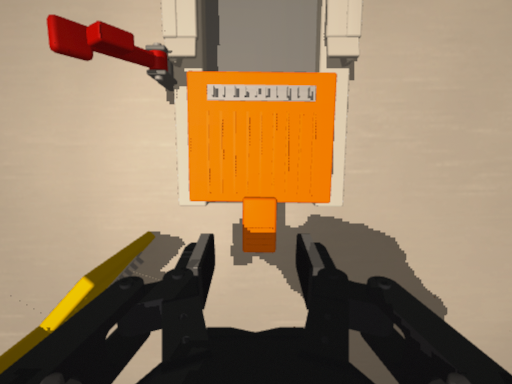

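The insert lies flat and centred on the ledges, teeth at (262,93), tab at (259,222) free past the open end. Next I take it from above.

```bash
cat > tg.py <<'E'
from h import *
import sys
o=env.get_obs();print(o["eef_pos"].round(4),o["joint_pos"].round(2),o["ft_force"].round(1),o["opening"].round(4),"tcp in slicer",((o["eef_pos"]-SL[:3,3])@SL[:3,:3]).round(4))
for a in sys.argv[1:]:
    x,y,z=map(float,a.split(","));M=SL@T([x,y,z],np.diag([1.,-1,-1]));print(a,*to(M))
E
python3 tg.py -.118,0,.08 -.118,0,.036
```

```text
Traceback (most recent call last):
  File "tg.py", line 3, in <module>
    o=env.get_obs();print(o["eef_pos"].round(4),o["joint_pos"].round(2),o["ft_force"].round(1),o["opening"].round(4),"tcp in slicer",((o["eef_pos"]-SL[:3,3])@SL[:3,:3]).round(4))
                                                                                               ^^^^^^^^^^^^^^^^^^
AttributeError: 'float' object has no attribute 'round'
```

```bash
sed -i 's/o\["opening"\].round(4)/round(o["opening"],4)/' tg.py; python3 tg.py -.118,0,.08 -.118,0,.036
```

```text
[0.4941 0.0518 0.088 ] [-0.58  0.68  0.63  2.17 -1.06  0.43 -0.69] [-0.  -0.1  0.5] 0.0472 tcp in slicer [-0.1204  0.0031  0.088 ]
-.118,0,.08 [0.028 0.079 0.207] [-0.0032 -0.0516  0.001 ]
-.118,0,.036 [-0.15   0.09   1.293] [-0.0032 -0.0516  0.001 ]
```

Emit:
carry_out(
  dp=[
    [0.03, 0.04, 0.1],
    [0.03, 0.04, 0.1],
    [0, 0, 0],
    [0, 0, 0.5],
    [0, 0, 0.4],
    [0, 0, 0],
  ],
  rotation=[
    [-0.0015, -0.026, 0.0005],
    [-0.0015, -0.026, 0.0005],
    [0, 0, 0],
    [0, 0, 0],
    [0, 0, 0],
    [0, 0, 0],
  ],
  hand=[0.1, 0.1, 0.1, 0.1, 0.1, 0.1],
)

```text
t: 10.6
eef_pos: [0.4924, 0.0493, 0.0408]
tool_rot: [1.0, -0.012, -0.005, -0.003]
ft_force: [-0.5, 0.8, -0.3]
opening: 0.047
grasp_force: 0.0
```

```bash
python3 tg.py -.118,0,.036
```

```text
[0.4924 0.0493 0.0408] [-0.56  0.83  0.67  2.06 -0.95  0.61 -0.8 ] [-0.5  0.8 -0.3] 0.047 tcp in slicer [-0.1222  0.0006  0.0408]
-.118,0,.036 [0.105 0.015 0.118] [-0.0021  0.0032 -0.0011]
```

Emit:
carry_out(
  dp=[
    [0.1, 0.015, 0.11],
    [0, 0, 0],
    [0, 0, 0],
    [0, 0, 0],
    [0, 0, 0],
    [0, 0, 0],
  ],
  rotation=[
    [-0.002, 0.003, -0.001],
    [0, 0, 0],
    [0, 0, 0],
    [0, 0, 0],
    [0, 0, 0],
    [0, 0, 0],
  ],
  hand=[0.1, -1, -1, -1, -1, -1],
  grip_force=70,
)

```text
t: 11.1
eef_pos: [0.4992, 0.048, 0.0398]
tool_rot: [1.0, -0.01, 0.002, 0.001]
ft_force: [-1.1, 0.0, 3.1]
opening: 0.0226
grasp_force: 70.2
```

```bash
python3 tg.py -.118,0,.036; python3 pl.py
```

```text
[0.4992 0.048  0.0398] [-0.56  0.83  0.67  2.06 -0.96  0.6  -0.8 ] [-1.1  0.   3.1] 0.0226 tcp in slicer [-0.1153 -0.0006  0.0398]
-.118,0,.036 [-0.068 -0.016  0.095] [ 0.0005 -0.0013  0.0001]bash:  1316 Killed                     python3 pl.py
```

```bash
sed -i 's/np.linalg.svd(w-w.mean(0))/np.linalg.svd(w-w.mean(0),full_matrices=False)/' pl.py; python3 pl.py
```

```text
normal [-0.001  0.     1.   ] lead x -0.0097 y [-0.0499  0.048 ] z [0.0309 0.0324 0.034 ] tail x -0.1289
tab y [-0.0169  0.0106]
((-52.286170959472656, -2.2177505493164062), (103.18669891357422, 86.71126556396484), 89.97175598144531)
[0.49925746 0.04792329 0.03978942] [-0.56  0.83  0.67  2.06 -0.96  0.6  -0.8 ] [-1.7  0.9  5. ]
```

Emit:
carry_out(
  dp=[
    [0.15, -0.01, 0],
    [0.25, -0.01, 0],
    [0.25, 0, 0],
    [0.25, 0, 0],
    [0.25, 0, 0],
    [0, 0, 0],
  ],
  rotation=[
    [0, 0, 0],
    [0, 0, 0],
    [0, 0, 0],
    [0, 0, 0],
    [0, 0, 0],
    [0, 0, 0],
  ],
  hand=[-1, -1, -1, -1, -1, -1],
)

```text
t: 11.7
eef_pos: [0.5469, 0.0476, 0.0398]
tool_rot: [1.0, -0.01, 0.003, 0.001]
ft_force: [1.9, -0.6, 3.0]
opening: 0.0223
grasp_force: 70.2
```

```bash
python3 tg.py -.02,0,.04; python3 pl.py
```

```text
[0.5469 0.0476 0.0398] [-0.55  0.88  0.71  1.93 -0.91  0.68 -0.87] [ 1.9 -0.6  3. ] 0.0223 tcp in slicer [-0.0676 -0.      0.0398]
-.02,0,.04 [1.19e+00 1.00e-03 2.00e-03] [ 0.0008 -0.0018  0.0003]
normal [-0.004  0.     1.   ] lead x 0.0379 y [-0.0484  0.0482] z [0.031  0.0325 0.0342] tail x -0.0816
tab y [-0.0158  0.0117]
((-4.724140167236328, -1.6838111877441406), (86.65514373779297, 102.86318969726562), 0.0015078370925039053)
[0.54683154 0.04762342 0.03980257] [-0.55  0.88  0.71  1.93 -0.91  0.68 -0.87] [ 2.1 -0.4  2.2]
```

Emit:
carry_out(
  dp=[
    [0.2, 0, 0],
    [0.2, 0, 0],
    [0.12, 0, 0],
    [0.12, 0, 0],
    [0.12, 0, 0],
    [0.1, 0, 0],
    [0.1, 0, 0],
    [0, 0, 0],
  ],
  rotation=[
    [0, 0, 0],
    [0, 0, 0],
    [0, 0, 0],
    [0, 0, 0],
    [0, 0, 0],
    [0, 0, 0],
    [0, 0, 0],
    [0, 0, 0],
  ],
  hand=[-1, -1, -1, -1, -1, -1, -1, -1],
)

```text
t: 12.42
eef_pos: [0.58, 0.0466, 0.0399]
tool_rot: [1.0, -0.011, -0.002, 0.0]
ft_force: [-7.9, -0.4, 12.5]
opening: 0.0226
grasp_force: 71.2
```

```bash
python3 tg.py -.0175,0,.04; python3 pl.py
```

```text
[0.58   0.0466 0.0399] [-0.54  0.92  0.73  1.82 -0.87  0.76 -0.92] [-7.9 -0.4 12.5] 0.0226 tcp in slicer [-0.0345 -0.0003  0.0399]
-.0175,0,.04 [ 0.424 -0.007 -0.005] [ 0.0002  0.0014 -0.0001]
normal [0.001 0.001 1.   ] lead x 0.0713 y [-0.0416  0.0403] z [0.0308 0.0324 0.0341] tail x -0.0488
tab y [-0.0149  0.0137]
((28.57685089111328, -1.6704597473144531), (102.58086395263672, 86.5731430053711), 89.97201538085938)
[0.58001281 0.04667863 0.03988047] [-0.54  0.92  0.73  1.82 -0.87  0.76 -0.92] [-7.4  0.7 12.1]
```

Emit:
carry_out(
  dp=[
    [0.1, 0, 0],
    [0.1, 0, 0],
    [0.1, 0, 0],
    [0.06, 0, 0],
    [0, 0, 0],
  ],
  rotation=[
    [0, 0, 0],
    [0, 0, 0],
    [0, 0, 0],
    [0, 0, 0],
    [0, 0, 0],
  ],
  hand=[-1, -1, -1, -1, -1],
)

```text
t: 12.88
eef_pos: [0.5949, 0.0463, 0.0399]
tool_rot: [1.0, -0.011, -0.002, 0.0]
ft_force: [-6.7, 0.3, 10.7]
opening: 0.0224
grasp_force: 71.0
```

```bash
python3 tg.py -.0175,0,.04; python3 pl.py
```

```text
[0.5949 0.0463 0.0399] [-0.53  0.94  0.73  1.78 -0.87  0.79 -0.94] [-6.7  0.3 10.7] 0.0224 tcp in slicer [-0.0196 -0.0003  0.0399]
-.0175,0,.04 [ 0.051 -0.008 -0.003] [ 0.0003  0.001  -0.0001]
normal [0.001 0.001 1.   ] lead x 0.0853 y [-0.0413  0.0402] z [0.0309 0.0324 0.0341] tail x -0.034
tab y [-0.0154  0.0115]
((42.026432037353516, 0.19961929321289062), (87.04714965820312, 85.5267105102539), 1.1004055738449097)
[0.59493409 0.04634306 0.03990089] [-0.53  0.93  0.73  1.78 -0.87  0.79 -0.94] [-6.4  0.4  9. ]
```

Nearly home; I advance in 1–1.5 mm steps until the force rises.

Emit:
carry_out(
  dp=[
    [0.04, 0, 0],
    [0.03, 0, 0],
    [0, 0, 0],
  ],
  rotation=[
    [0, 0, 0],
    [0, 0, 0],
    [0, 0, 0],
  ],
  hand=[-1, -1, -1],
)

```text
t: 13.18
eef_pos: [0.5967, 0.0462, 0.0399]
tool_rot: [1.0, -0.011, -0.003, 0.0]
ft_force: [-7.6, 0.2, 12.0]
opening: 0.0219
grasp_force: 71.2
```

Emit:
carry_out(
  dp=[
    [0.03, 0, 0],
    [0, 0, 0],
  ],
  rotation=[
    [0, 0, 0],
    [0, 0, 0],
  ],
  hand=[-1, -1],
)

```text
t: 13.35
eef_pos: [0.5967, 0.0463, 0.0399]
tool_rot: [1.0, -0.011, -0.004, -0.0]
ft_force: [-10.6, 0.0, 14.4]
opening: 0.0223
grasp_force: 71.5
```

Emit:
carry_out(
  dp=[
    [0.03, 0, 0],
    [0.03, 0, 0],
    [0, 0, 0],
  ],
  rotation=[
    [0, 0, 0],
    [0, 0, 0],
    [0, 0, 0],
  ],
  hand=[-1, -1, -1],
)

```text
t: 13.6
eef_pos: [0.5968, 0.0463, 0.0398]
tool_rot: [1.0, -0.011, -0.007, -0.001]
ft_force: [-15.2, 0.2, 18.0]
opening: 0.0224
grasp_force: 71.9
```

```bash
python3 tg.py -.0175,0,.04; python3 pl.py
```

```text
[0.5968 0.0463 0.0398] [-0.53  0.94  0.74  1.77 -0.86  0.8  -0.95] [-15.2   0.2  18. ] 0.0224 tcp in slicer [-0.0177 -0.0003  0.0398]
-.0175,0,.04 [ 0.005 -0.008 -0.004] [-0.0004  0.0042 -0.0002]
normal [0.001 0.001 1.   ] lead x 0.0854 y [-0.0413  0.0402] z [0.0308 0.0324 0.0341] tail x -0.0323
tab y [-0.0114  0.0107]
((42.405948638916016, 0.23608016967773438), (86.319580078125, 85.38704681396484), 1.0800321102142334)
[0.59680715 0.04626087 0.03985643] [-0.53  0.94  0.74  1.77 -0.86  0.8  -0.95] [-14.2   0.2  17.6]
```

Resistance is solid at 15 N with the TCP where home should put it, so the insert is home. I release, rise, and look at the lever.

Emit:
carry_out(
  dp=[
    [0, 0, 0],
    [0, 0, 0],
    [0, 0, 0],
    [0, 0, 0],
    [0, 0, -0.8],
    [0, 0, -0.8],
    [-0.5, 0, -0.8],
    [0, 0, 0],
  ],
  rotation=[
    [0, 0, 0],
    [0, 0, 0],
    [0, 0, 0],
    [0, 0, 0],
    [0, 0, 0],
    [0, 0, 0],
    [0, 0, 0],
    [0, 0, 0],
  ],
  hand=[0, 0, 0, 0, 0, 0, 0, 0],
)

```text
t: 14.32
eef_pos: [0.5851, 0.0457, 0.1409]
tool_rot: [1.0, -0.011, 0.005, 0.001]
ft_force: [-0.4, 0.2, -0.1]
opening: 0.0426
grasp_force: 0.0
```

```bash
python3 - <<'E'
from pl import *
p=plate(.08);cv2.imwrite("pics/w6.png",p["pixels"])
P=cloud(p);h=cv2.cvtColor(p["pixels"],cv2.COLOR_BGR2HSV)
q=(P-SL[:3,3])@SL[:3,:3]
m=((h[...,0]<4)|(h[...,0]>172))&(h[...,1]>130)&(q[...,0]>-.05)&(q[...,0]<.04)&(q[...,1]>.04)&(q[...,1]<.15)
w=q[m];print(m.sum(),np.percentile(w,[1,50,99],axis=0).round(4).tolist())
E
python3 tg.py -.009,.125,.16
```

```text
normal [0.003 0.003 1.   ] lead x 0.0853 y [-0.0398  0.0406] z [0.0281 0.0297 0.0319] tail x -0.0335
tab y [-0.0113  0.0116]
((42.47446823120117, 0.7589149475097656), (86.2791748046875, 82.61310577392578), 1.015396237373352)
1297 [[-0.0161, 0.0591, 0.0421], [-0.0069, 0.0782, 0.0795], [-0.0017, 0.0964, 0.0888]]
[0.585  0.0465 0.1384] [-0.61  0.8   0.85  1.76 -0.74  0.92 -1.03] [-0.2  0.1  0.2] 0.0425 tcp in slicer [-0.0295 -0.0003  0.1384]
-.009,.125,.16 [ 0.516 -3.133 -0.54 ] [ 0.0005 -0.0026 -0.0001]
```

View pics/w6.png

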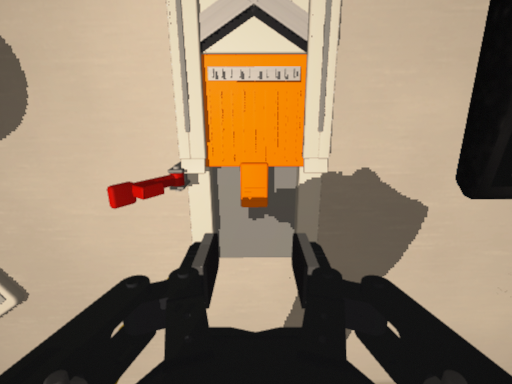

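The plate's shoulders are level with the mouth (row 163), and the red lever leans out with its pad at (122,195). I shut the fingers and go to the lever's left side.

Emit:
carry_out(
  dp=[
    [0.1, -0.6, -0.3],
    [0.1, -0.6, -0.24],
    [0.1, -0.6, 0],
    [0.1, -0.6, 0],
    [0.1, -0.6, 0],
    [0, -0.55, 0],
    [0, 0, 0],
  ],
  rotation=[
    [0, 0, 0],
    [0, 0, 0],
    [0, 0, 0],
    [0, 0, 0],
    [0, 0, 0],
    [0, 0, 0],
    [0, 0, 0],
  ],
  hand=[-1, -1, -1, -1, -1, -1, -1],
)

```text
t: 14.95
eef_pos: [0.6062, 0.1967, 0.154]
tool_rot: [1.0, -0.005, -0.0, -0.001]
ft_force: [-0.2, 1.2, -0.1]
opening: -0.0001
grasp_force: 0.0
```

Emit:
carry_out(
  dp=[
    [0, 0, 0.5],
    [0, 0, 0.6],
    [0, 0, 0.6],
    [0, 0, 0],
  ],
  rotation=[
    [0, 0, 0],
    [0, 0, 0],
    [0, 0, 0],
    [0, 0, 0],
  ],
  hand=[-1, -1, -1, -1],
)

```text
t: 15.28
eef_pos: [0.6032, 0.1885, 0.0827]
tool_rot: [1.0, -0.011, -0.004, 0.002]
ft_force: [-0.7, 0.0, -0.8]
opening: 0.0004
grasp_force: 0.0
```

```bash
python3 tg.py -.0085,.140,.088
```

```text
[0.6032 0.1885 0.0827] [-0.78  0.93  0.81  1.65 -0.81  0.94 -1.24] [-0.7  0.  -0.8] 0.0004 tcp in slicer [-0.0143  0.142   0.0827]
-.0085,.140,.088 [ 0.144  0.051 -0.134] [ 0.0012  0.0026 -0.    ]
```

Emit:
carry_out(
  dp=[
    [0.14, 0, -0.1],
    [0, 0.3, 0],
    [0, 0.3, 0],
    [0, 0.3, 0],
    [0, 0.3, 0],
    [0, 0.3, 0],
    [0, 0.25, 0],
    [0, 0, 0],
  ],
  rotation=[
    [0, 0, 0],
    [0, 0, 0],
    [0, 0, 0],
    [0, 0, 0],
    [0, 0, 0],
    [0, 0, 0],
    [0, 0, 0],
    [0, 0, 0],
  ],
  hand=[-1, -1, -1, -1, -1, -1, -1, -1],
)

```text
t: 15.95
eef_pos: [0.611, 0.1144, 0.0936]
tool_rot: [1.0, -0.013, 0.002, 0.002]
ft_force: [-0.0, 0.3, -0.3]
opening: -0.0001
grasp_force: 0.0
```

```bash
cat > lv.py <<'E'
from h import *
for n in ("top","wrist"):
    p=env.read_camera(n);P=cloud(p);h=cv2.cvtColor(p["pixels"],cv2.COLOR_BGR2HSV);q=(P-SL[:3,3])@SL[:3,:3]
    m=((h[...,0]<4)|(h[...,0]>172))&(h[...,1]>120)&(q[...,0]>-.04)&(q[...,0]<.03)&(q[...,1]>-.01)&(q[...,1]<.15)&(q[...,2]<.12)
    w=q[m]
    if len(w)>5: print(n,len(w),np.percentile(w,[1,50,99],axis=0).round(3).tolist())
    i=p
cv2.imwrite("pics/lv.png",i["pixels"])
E
python3 tg.py -.0085,.03,.13; python3 lv.py
```

```text
[0.611  0.1144 0.0936] [-0.67  0.9   0.82  1.69 -0.8   0.92 -1.13] [-0.   0.3 -0.3] -0.0001 tcp in slicer [-0.0049  0.0681  0.0936]
-.0085,.03,.13 [-0.082  0.956 -0.907] [ 0.0013 -0.001  -0.0015]
wrist 1350 [[-0.01, 0.037, 0.046], [-0.003, 0.05, 0.08], [0.005, 0.069, 0.113]]
```

Emit:
carry_out(
  dp=[
    [0, -0.1, -0.5],
    [-0.03, 0, -0.7],
    [-0.03, 0.45, 0],
    [0, 0.45, 0],
    [0, 0, 0],
  ],
  rotation=[
    [0, 0, 0],
    [0, 0, 0],
    [0, 0, 0],
    [0, 0, 0],
    [0, 0, 0],
  ],
  hand=[-1, -1, -1, -1, -1],
)

```text
t: 16.47
eef_pos: [0.6077, 0.0823, 0.1419]
tool_rot: [1.0, -0.013, 0.002, 0.003]
ft_force: [0.1, -1.3, -0.2]
opening: -0.0002
grasp_force: 0.0
```

Emit:
carry_out(
  dp=[
    [0, 0, 0.3],
    [0, 0, 0.3],
    [0, 0, 0.3],
    [0, 0, 0.3],
    [0, 0, 0],
  ],
  rotation=[
    [0, 0, 0],
    [0, 0, 0],
    [0, 0, 0],
    [0, 0, 0],
    [0, 0, 0],
  ],
  hand=[-1, -1, -1, -1, -1],
)

```text
t: 16.88
eef_pos: [0.6085, 0.0603, 0.0985]
tool_rot: [1.0, -0.018, 0.005, 0.021]
ft_force: [-7.4, -32.4, 23.5]
opening: -0.0001
grasp_force: 19.8
```

```bash
python3 tg.py -.0075,.03,.069; python3 lv.py
```

```text
[0.6085 0.0603 0.0985] [-0.62  0.89  0.84  1.72 -0.77  0.89 -1.07] [ -7.4 -32.4  23.5] -0.0001 tcp in slicer [-0.0063  0.0139  0.0985]
-.0075,.03,.069 [-0.043 -0.432  0.719] [ 0.0133 -0.0035 -0.0047]
wrist 1171 [[-0.013, 0.02, 0.047], [-0.004, 0.037, 0.058], [0.001, 0.067, 0.083]]
```

The fingers caught the lever's tip, so I back up and come in more over its face.

Emit:
carry_out(
  dp=[
    [0, 0, -0.5],
    [0, 0, -0.5],
    [0, -0.5, -0.2],
    [0, -0.3, 0],
    [0, 0, 0],
  ],
  rotation=[
    [0.006, 0, 0],
    [0.007, 0, 0],
    [0, 0, 0],
    [0, 0, 0],
    [0, 0, 0],
  ],
  hand=[-1, -1, -1, -1, -1],
)

```text
t: 17.4
eef_pos: [0.6078, 0.1246, 0.1399]
tool_rot: [1.0, -0.006, -0.0, -0.022]
ft_force: [-0.4, 0.4, -1.6]
opening: -0.0
grasp_force: 0.0
```

```bash
python3 tg.py -.0075,.07,.1; python3 lv.py
```

```text
[0.6078 0.1246 0.1399] [-0.68  0.83  0.83  1.66 -0.76  1.   -1.14] [-0.4  0.4 -1.6] -0.0 tcp in slicer [-0.0083  0.0783  0.1399]
-.0075,.07,.1 [0.019 0.25  0.988] [-0.0137  0.0002  0.0029]
top 16 [[-0.014, 0.025, 0.049], [-0.007, 0.044, 0.07], [-0.005, 0.064, 0.091]]
wrist 1107 [[-0.016, 0.023, 0.046], [-0.006, 0.036, 0.07], [-0.001, 0.066, 0.088]]
```

View pics/lv.png

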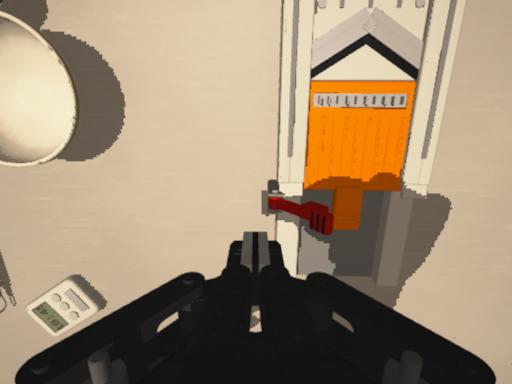

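The insert is still home. The lever is half-way at (300,210), with its tip at slicer y of about 23 mm. I press down at y of about 50 mm and move right as it drops.

Emit:
carry_out(
  dp=[
    [0.02, 0.3, 0],
    [0, 0.35, 0],
    [0, 0, 0.4],
    [0, 0, 0.4],
    [0, 0, 0.4],
    [0, 0, 0],
  ],
  rotation=[
    [-0.007, 0, 0.0015],
    [-0.0065, 0, 0.0015],
    [0, 0, 0],
    [0, 0, 0],
    [0, 0, 0],
    [0, 0, 0],
  ],
  hand=[-1, -1, -1, -1, -1, -1],
)

```text
t: 18.0
eef_pos: [0.6067, 0.0898, 0.0903]
tool_rot: [1.0, -0.016, -0.002, 0.003]
ft_force: [-1.3, 0.3, 0.3]
opening: -0.0002
grasp_force: 0.0
```

```bash
python3 tg.py -.0075,.04,.08; python3 lv.py
```

```text
[0.6067 0.0898 0.0903] [-0.63  0.9   0.81  1.71 -0.79  0.9  -1.09] [-1.3  0.3  0.3] -0.0002 tcp in slicer [-0.0087  0.0434  0.0903]
-.0075,.04,.08 [0.032 0.084 0.258] [ 0.0019  0.0012 -0.0038]
wrist 1311 [[-0.014, 0.018, 0.048], [-0.002, 0.031, 0.064], [0.004, 0.067, 0.082]]
```

Working well; continue down and right.

Emit:
carry_out(
  dp=[
    [0, 0.03, 0.15],
    [0, 0.05, 0.15],
    [0, 0.1, 0.12],
    [0, 0.1, 0.08],
    [0, 0, 0],
  ],
  rotation=[
    [0, 0, 0],
    [0, 0, 0],
    [0, 0, 0],
    [0, 0, 0],
    [0, 0, 0],
  ],
  hand=[-1, -1, -1, -1, -1],
)

```text
t: 18.52
eef_pos: [0.608, 0.0792, 0.073]
tool_rot: [1.0, -0.016, 0.001, 0.002]
ft_force: [-0.1, 0.0, -0.6]
opening: -0.0001
grasp_force: 0.0
```

```bash
python3 tg.py -.0075,.024,.069; python3 lv.py
```

```text
[0.608  0.0792 0.073 ] [-0.6   0.91  0.79  1.72 -0.82  0.87 -1.05] [-0.1  0.  -0.6] -0.0001 tcp in slicer [-0.0072  0.0329  0.073 ]
-.0075,.024,.069 [-0.006  0.222  0.1  ] [ 0.0014 -0.0004 -0.0034]
wrist 1322 [[-0.015, 0.008, 0.034], [-0.004, 0.032, 0.049], [0.003, 0.067, 0.063]]
```

Emit:
carry_out(
  dp=[
    [0, 0.22, 0],
    [0, 0, 0.06],
    [0, 0, 0.05],
    [0, 0, 0.05],
    [0, 0, 0],
  ],
  rotation=[
    [0, 0, 0],
    [0, 0, 0],
    [0, 0, 0],
    [0, 0, 0],
    [0, 0, 0],
  ],
  hand=[-1, -1, -1, -1, -1],
)

```text
t: 19.03
eef_pos: [0.6083, 0.0766, 0.068]
tool_rot: [1.0, -0.013, 0.001, -0.003]
ft_force: [-1.3, 7.7, 6.9]
opening: -0.0003
grasp_force: 5.7
```

```bash
python3 tg.py -.0075,.024,.069; python3 lv.py
```

```text
[0.6083 0.0766 0.068 ] [-0.59  0.92  0.77  1.73 -0.83  0.86 -1.03] [-1.3  7.7  6.9] -0.0003 tcp in slicer [-0.0068  0.0303  0.068 ]
-.0075,.024,.069 [-0.016  0.157 -0.026] [-0.0018 -0.0004 -0.0019]
wrist 1270 [[-0.015, 0.007, 0.029], [-0.004, 0.043, 0.046], [0.004, 0.067, 0.056]]
```

Emit:
carry_out(
  dp=[
    [0, -0.1, -0.25],
    [0, 0, -0.15],
    [0, 0.35, 0],
    [0, 0.1, 0],
    [0, 0, 0.2],
    [0, 0, 0.1],
    [0, 0, 0],
  ],
  rotation=[
    [0, 0, 0],
    [0, 0, 0],
    [0, 0, 0],
    [0, 0, 0],
    [0, 0, 0],
    [0, 0, 0],
    [0, 0, 0],
  ],
  hand=[-1, -1, -1, -1, -1, -1, -1],
)

```text
t: 19.72
eef_pos: [0.6068, 0.0573, 0.0694]
tool_rot: [1.0, -0.016, -0.0, 0.002]
ft_force: [-0.1, -0.6, -0.5]
opening: 0.0001
grasp_force: 0.0
```

```bash
python3 tg.py -.0075,.016,.069; python3 lv.py
```

```text
[0.6068 0.0573 0.0694] [-0.57  0.91  0.78  1.73 -0.82  0.86 -1.01] [-0.1 -0.6 -0.5] 0.0001 tcp in slicer [-0.0079  0.011   0.0694]
-.0075,.016,.069 [ 0.01  -0.126  0.009] [ 0.0012  0.0002 -0.0032]
wrist 1421 [[-0.013, 0.019, 0.03], [-0.004, 0.04, 0.046], [-0.0, 0.067, 0.056]]
```

Press down gently on the pad.

Emit:
carry_out(
  dp=[
    [0, -0.08, 0.05],
    [0, 0, 0.06],
    [0, 0, 0.05],
    [0, 0, 0],
  ],
  rotation=[
    [0, 0, 0],
    [0, 0, 0],
    [0, 0, 0],
    [0, 0, 0],
  ],
  hand=[-1, -1, -1, -1],
)

```text
t: 20.15
eef_pos: [0.6084, 0.0608, 0.0682]
tool_rot: [1.0, -0.015, 0.002, 0.001]
ft_force: [-4.7, 1.1, 18.0]
opening: -0.0003
grasp_force: 8.9
```

Emit:
carry_out(
  dp=[
    [0, 0, -0.4],
    [0, 0, -0.8],
    [-0.3, 0, -0.8],
    [-0.3, 0, -0.6],
    [0, 0, 0],
    [0, 0, 0],
  ],
  rotation=[
    [0, 0, 0],
    [0, 0, 0],
    [0, 0, 0],
    [0, 0, 0],
    [0, 0, 0],
    [0, 0, 0],
  ],
  hand=[-1, -1, -1, -1, -1, -1],
)

```text
t: 20.65
eef_pos: [0.5842, 0.0627, 0.1701]
tool_rot: [1.0, -0.015, 0.003, 0.001]
ft_force: [0.3, 0.3, -0.5]
opening: -0.0001
grasp_force: 0.0
```

```bash
python3 lv.py; python3 - <<'E'
from pl import *
p=plate(.08);P=cloud(p);h=cv2.cvtColor(p["pixels"],cv2.COLOR_BGR2HSV);q=(P-SL[:3,3])@SL[:3,:3]
m=((h[...,0]<4)|(h[...,0]>172))&(h[...,1]>120)&(abs(q[...,0]+.0075)<.012)&(q[...,1]>0)&(q[...,1]<.08)&(q[...,2]<.12)
w=q[m]
for y in np.arange(.005,.07,.006):
    k=w[abs(w[:,1]-y)<.003]
    if len(k): print(y.round(3),np.median(k[:,2]).round(4))
P0=np.load("top.npz")["P"];P1=cloud(env.read_camera("top"));print(env.get_obs()["ft_force"])
E
```

```text
wrist 829 [[-0.02, 0.007, 0.008], [-0.007, 0.032, 0.046], [-0.001, 0.067, 0.048]]
normal [0.002 0.004 1.   ] lead x 0.0852 y [-0.0411  0.039 ] z [0.0302 0.0318 0.034 ] tail x -0.0338
tab y [-0.0156  0.0104]
((42.37846374511719, -0.8816604614257812), (86.26953125, 83.22346496582031), 1.210134506225586)
0.005 0.0463
0.011 0.0466
0.017 0.0467
0.023 0.046
0.029 0.0453
0.035 0.0456
0.041 0.0456
0.047 0.0455
0.053 0.0456
0.059 0.046
0.065 0.0478
[-0.05634376 -0.35695153  0.14507435]
```

View pics/lv.png

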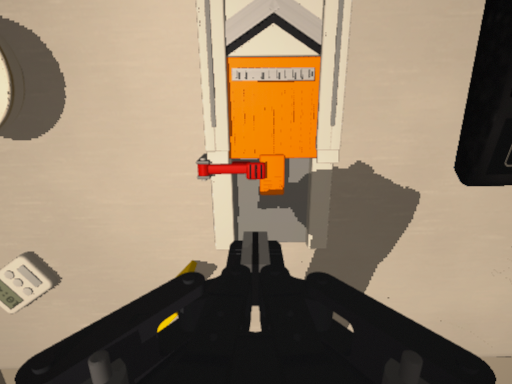

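The lever lies level at (235,170) behind the shoulder of the fully home insert, and the arm is clear of everything. I'm handing in.

```bash
python3 -c "from station import env;print(env.sign_off())"
```

```text
the job is handed in; nothing more can be done
None
```

The orange insert is fully home in the slicer's grooves with its teeth up, the red lever is shut level behind it, the arm touches nothing, and I handed the job in at about 21 s; no verdict came back.

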